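# Re-hook the clamp spring of a block-holding nest

### The arm

A 6-joint arm with a two-finger parallel gripper is mounted at the origin on a cart in front of the work surface, level with it; the furniture and walls round the work are solid. World frame = base frame: x ahead of the robot, y to its left, z up, the work surface at z = 0. Lengths are in m, angles in rad, forces in N, time in s.
With the tool pointing down it reaches from about 0.35 to 0.725 m from the base axis. Payload 4.3 kg.
Tool frame: the origin (TCP) lies midway between the tips of the shut fingers; the grasp point (between the pads) lies 19 mm behind it (r.grip_point_offset is the distance from the TCP to the grasp point, in m); z points along the fingers, y is the line along which they close (so a half turn about z gives the same grasp; the last joint's range is limited). The gripper opens to 85 mm and grips with 20 to 120 N. Pads are 22 mm wide; open, the fingers measure 114 mm over their backs; the gripper's body (76 mm by 85 mm) begins 54 mm behind the grasp point. The pads swing forward as they close: fully open they stand 13 mm farther back than shut.
Start: joints at [1.169, 0.377, 0.081, 1.274, 0, 1.46], TCP at [0.165, 0.551, 0.231] pointing down, gripper open.
Joint ranges: [-2.72, 2.72], [-0.84, 1.66], [-1.02, 1.22], [-1.77, 2.12], [-1.37, 1.28], [-3.14, 3.14]. Speed limits (rad/s): [2.57, 2.57, 3.14, 3.14, 3.14, 3.14].

### API

Orientations are given as a unit quaternion [x, y, z, w].
In Python, from workcell import telemetry, imaging, sign_off, r gives the robot as it stands.
- The arm moves only by the tool move_arm, never from a script. Its argument "increments" is a list that holds one entry, the list of rows, each a list of 5 numbers: the opening, from 0 (shut) to 1 (fully open), then the shift along the tool's x, y, z normalised to -1 to 1, where 1 is 15 cm, then the turn about the tool's z normalised to -1 to 1, where 1 is 180 degrees. In form: [[[claw, tx, ty, tz, spin], ...]]. A call has 1 to 20 rows; each row is the pose to reach, as a shift and turn from the pose commanded when the call began, along the tool's axes at that moment, turning the shorter way round; what a row does not reach only later rows make up. A row lasts 1/10 s, in which the tool goes at most 50 mm and 8.59 degrees, less where a joint would pass 70% of its speed; a pose out of reach is approached as far as the arm can. A call with a number of a shift or a turn outside -1 to 1 is refused whole. A call with a gripper value outside its range is refused whole. The fingers move at their own pace and stop on an object; "force" is the grip in N (left out, the last holds). Time passes only in rows, so rows that repeat a pose let the fingers close. It gives the time, the measured TCP pose, the force, the opening and the grip force at its end, in the units of the state.
- telemetry.get_obs(): the state, without advancing time (a new reading comes with each control period).
- imaging.capture(name): name is "scene" or "top"; returns a dict with "pixels" (480x640x3 uint8, red, green, blue), "fovy" (degrees; the focal length in pixels is half the picture's height over the tangent of half this angle, whatever the lens; pixels are square), "cx", "cy" (the principal point, pixels), "origin" and "rotation" of the camera in the world. Camera axes: x right, y up, looking along -z (the intrinsics and any distortion apply to the point x, -y, -z); pixel columns grow to the right and rows downward; lengths in m; the calibration is good to about 2 mm. A picture is of the moment at which its call begins. There is no depth.
- sign_off(): hands the job in; it is judged then, once.
The state is a dict: "time_s": time; "joints": joint angles; "qvel": joint speeds; "effort": joint torques, N m; "ee_pos": TCP position; "orientation": TCP orientation; "force": force on the tool from outside, world axes, zero at the start; "wrist_torque": the same for the moment, N m; "opening": finger opening in m; "gripper_force": force on a finger pad.
Only numpy, scipy, OpenCV 4.12 (cv2) and the standard library are available. Lean on these libraries where they do the work, as an engineer would, in place of code of your own. Each camera call takes 0.05 s, during which the arm holds its last target. There are 200 camera calls.

### The job

The manifold block in the holding nest is not clamped, because the tension spring of the sliding jaw is off its anchor pin; the pin is clamped somewhere along its adjusting slot. Take the spring puller from its rest, catch the eye on the nose of the spring's hook with it, draw the jaw shut on the block and stretch the spring past the near side of the pin, swing the hook's open side onto the pin's waist and ease off until the pin alone carries the spring and the puller's tip stands slack in the eye; only then lift it out and put the puller back on its rest as it lay. Pull the spring only with the puller, do not overstretch it or let it snap back, and leave the block and the other things where they are.

Things in the scene. Friction and masses are not known exactly. Their poses are not given: they have to be found in the camera images.
- puller_grip (a point): centre of the spring puller's handle (red and black, 20 mm wide, 22 mm high, 92 mm long along y), which lies level on the blue rest; grasp it here, across its width. +y runs along the handle to the hook end, z up. Pulled hard, the handle may creep in the fingers, and pulled at an eye well below its axis it tips up
- puller: the whole puller, 0.11 to 0.22 kg, frame as puller_grip. A 7 mm rod runs on from the handle, rises 12 mm in a goose-neck and bends straight down: a 5 mm thick tip at y = 90 mm that crosses the height of the handle's axis and ends 14.5 mm below it, its last 6 mm kicked 2.3 mm back to the handle (middle of the whole tip: y = 88.8 mm). It pulls straight with the eye level with the handle's axis
- puller_tip (a point): point on the puller's 5 mm tip, at y = 88.8 mm and 4 mm below the handle's axis in the puller's frame; same axes. In the eye the tip has 4 mm of play to each side of the centre
- rest_seat (a point): where the handle's centre lies when the puller is on its rest, 55 mm above the trolley; +y to where its hook lies, z up. Rest: fixed blue base 90 x 130 x 8 mm with two 8 mm thick forks, prongs up to 80 mm high: one under the handle 36 mm behind this point (slot 25 mm wide), one under the rod 58 mm ahead (slot 12.5 mm wide), 8 mm in front of the handle's end
- slot (a point): middle of the anchor pin's adjusting slot, at the height of the pin's waist, 40 mm above the trolley. The pin is clamped anywhere up to 10 mm from here along y: look or feel for it. Axes of the nest: +y to the jaw (the spring is stretched to -y), z up; the pin's near side is -x. Plate 116 mm wide, 10 mm thick, y = -26 to +226 mm; block, fence and jaw beyond y = +130 mm, up to 66 mm high
- spring: steel tension spring, 22 mm thick; origin at the jaw's lug (110 mm from slot with the jaw shut), where it swivels, level at the height of the pin's waist; -y along the spring to its hook. 4 N initial tension, 180 N/m: 6 to 11 N when hooked on the pin, 9 to 16 N when drawn far enough to go on. Slack, hook_seat is 86 mm from this origin; beyond 150 mm it is overstretched
- hook_eye (a point): centre of the round eye (13 mm clear opening, 3.5 mm wire, lying level) on the nose of the spring's hook; -y out along the spring, +x to the hook's open side. At the start the spring is slack, points past the near (-x) side of the pin and ends short of it
- hook_seat (a point): where the pin's centre lies when hooked: in the hook's bend, 15 mm behind hook_eye (to the jaw); same axes. Pin: waist 7 mm thick, free from 34.5 to 45.5 mm height; head 12.4 mm across, up to 51 mm. It goes in from the hook's +x side where it is 18.5 to 27 mm behind this point, best 23 mm; at the shank it lies 2.5 mm to the -x side of the centre line
- spring_hook: the spring's end with hook and eye; origin on the spring's axis 35.7 mm behind hook_seat, same axes. A level J of 4 mm wire: the shank runs 8 mm to the -x side of the centre line, the bend closes the nose, the lip returns 8 mm to the +x side (outer side 10.4 mm off the centre line) and ends 15 mm behind hook_seat; behind the lip it is open to +x
- jaw: sliding jaw of the nest: dark upright jaw beyond the block, with a draw bar under the block that carries the spring's lug. Axes as for slot. It starts 4 to 13 mm open (moved along +y), runs with about 1.5 N of friction and is drawn shut along -y by pulling on the spring
- work_block: the gold-coloured manifold block in the nest, 44 x 211 x 44 mm, 0.82 kg, lying across the nest against the fence on the pin's side; origin under its centre
- oil_bottle: squeeze oil bottle with a red spout, 41 mm across, 110 mm high, standing; origin under its centre
- gauge: double-ended plug gauge, 25 x 98 x 25 mm, lying; origin under its centre
- dish: shallow green dish, 82 mm across, 13 mm high; origin under its centre
Things that resemble listed ones, but are neither listed nor needed, are in the scene too. There is more than one size of the part that bears rest_seat; the job needs the larger.

How it is judged:
On the way, in this order (a step that is already met when the one before it is completed fails the run):
1. the puller is lifted off its rest (distance between puller_grip and rest_seat above 0.04 m), for 0.2 s.
2. the puller, in the spring's eye, has drawn the jaw shut on the block (contact force between puller and spring above 3 N and contact force between jaw and work_block above 3 N), for 0.2 s.
3. the pin alone carries the spring and the jaw clamps the block, with the puller's tip still in the eye but slack (no force on the spring) (distance between spring and hook_seat above 0.096 m and contact force between puller and spring below 0.3 N and contact force between jaw and work_block above 3 N and distance between puller_tip and hook_eye below 0.011 m), for 0.2 s.
At the end, for the whole second after the job is handed in: the pin alone keeps the spring stretched (hook_seat more than 96 mm from the spring's origin, puller off it) and the jaw presses on the block with over 3 N; the puller lies still on its rest as at the start (handle centre within 12 mm of rest_seat, in line within 0.12 rad, upright within 0.2 rad) (distance between spring and hook_seat above 0.096 m and contact force between puller and spring below 0.3 N and contact force between jaw and work_block above 3 N and distance between puller_grip and rest_seat below 0.012 m and angle between the y axis of puller_grip and the y axis of rest_seat, either way round below 0.12 rad and angle between puller_grip's own z axis and vertical below 0.2 rad and linear speed of each of puller, spring_hook below 0.02 m/s); the robot touches nothing.
It fails at once if the fingers touch the spring or its hook (contact force between the fingers and spring above 1 N).
It fails at once if the spring snaps back (its hook moves faster than 0.6 m/s) (linear speed of spring_hook above 0.6 m/s).
It fails at once if the spring is overstretched (by more than 64 mm) (distance between spring and hook_seat above 0.15 m).
It fails at once if the block is shifted by more than 10 mm, or the oil bottle, the gauge or the dish by more than 20 mm (distance of work_block from where it was at the start of the episode above 0.01 m or distance of any of oil_bottle, gauge, dish from where it was at the start of the episode above 0.02 m).
It also fails if it takes over 61 s, if anything falls off the work surface, if the arm or the gripper's body presses on something with over 40 N, if the wrist force passes 120 N, or if a joint passes its speed limit or range.

## Working session

There is one attempt and no reset: what is moved stays moved. The work goes in short steps, Python scripts to look and compute and a tool call to move; the robot and the scene stay as the last step left them, time stands still between calls to the robot, and variables do not carry over. Pictures are saved under pics/ and viewed, at most 10 in all, crops included, and the job is handed in when it is done.

Besides the shell and the picture viewer there is one more tool, called after "Emit:" as name(argument=value, ...) on one line, values as JSON. move_arm: Moves the arm, as the interface text tells. Its arguments: {"type":"object","properties":{"increments":{"type":"array"},"force":{"type":"number"}},"required":["increments"]}

```bash
ls; mkdir -p pics; python3 - <<'E'
from workcell import telemetry, imaging, r
import cv2,json
o=telemetry.get_obs()
print({k:(v if isinstance(v,(int,float)) else [round(float(x),4) for x in v]) for k,v in o.items()})
print(r.grip_point_offset)
for n in("scene","top"):
    c=imaging.capture(n); cv2.imwrite(f"pics/{n}0.png",c["pixels"][:,:,::-1])
    print(n,{k:(v.tolist() if hasattr(v,'tolist') else v) for k,v in c.items() if k!="pixels"})
E
```

```text
pics
{'time_s': 0.0, 'joints': [1.1687, 0.3781, 0.0796, 1.2744, 0.0, 1.4605], 'qvel': [0.0011, -0.0023, -0.0013, -0.0001, -0.0003, -0.0002], 'effort': [-0.001, -46.3601, 26.9877, 0.0207, -0.0001, -0.0], 'ee_pos': [0.1652, 0.5501, 0.2303], 'orientation': [0.1454, 0.9894, -0.001, -0.0003], 'force': [-0.1578, -0.5179, 0.1363], 'wrist_torque': [-0.0346, -0.023, 0.0094], 'gripper_force': 0.0, 'opening': 0.08542233549615115}
0.0187
scene {'fovy': 52.0706843588482, 'cx': 319.06276649874394, 'cy': 242.03975315982186, 'origin': [-0.10994669491777455, -0.5840042122114132, 0.651981671790225], 'rotation': [0.4263979160136402, -0.19379799626002464, -0.3585946377805145, 0.8074881049401815]}
top {'fovy': 52.19429537711235, 'cx': 320.50775038318807, 'cy': 233.41030977631917, 'origin': [0.40784988256046917, -0.04160696007563972, 1.0649937832431309], 'rotation': [0.050012582116499546, -0.04672579959373948, -0.6997365929107713, 0.7111147177664033]}
```

View pics/scene0.png

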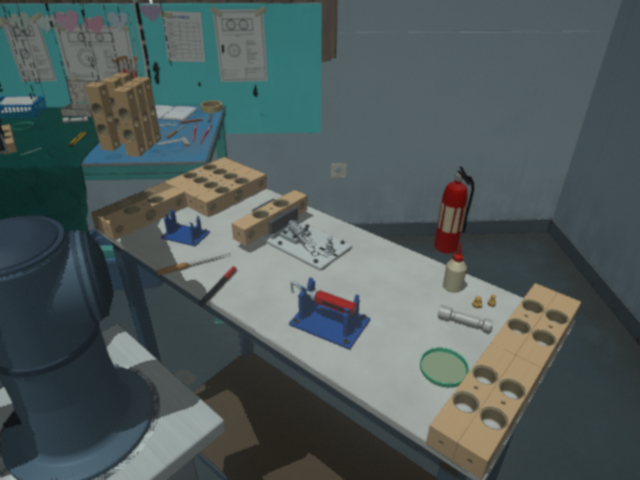

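View pics/top0.png

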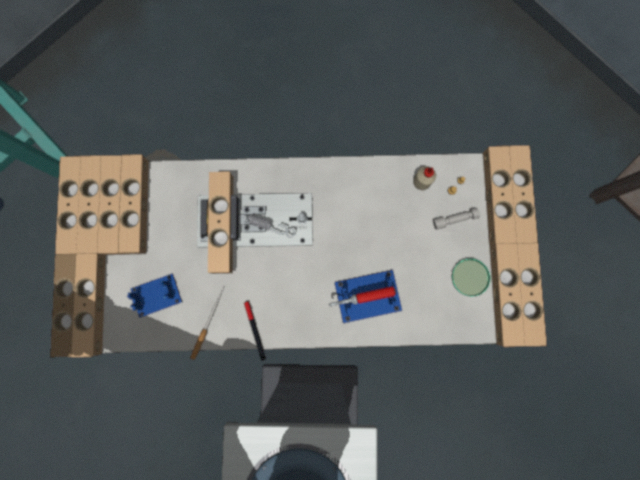

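```bash
cat > h.py <<'E'
import numpy as np, cv2
from scipy.spatial.transform import Rotation as R
from workcell import telemetry, imaging
C={"scene":(52.0706843588482,319.0628,242.0398,[-0.1099467,-0.5840042,0.6519817],[0.4263979160136402,-0.19379799626002464,-0.3585946377805145,0.8074881049401815]),
"top":(52.19429537711235,320.50775,233.41031,[0.40784988,-0.04160696,1.06499378],[0.050012582116499546,-0.04672579959373948,-0.6997365929107713,0.7111147177664033])}
def proj(n,p):
    f,cx,cy,o,q=C[n]; F=240/np.tan(np.radians(f/2))
    v=(np.atleast_2d(p)-o)@R.from_quat(q).as_matrix()
    return np.c_[cx+F*v[:,0]/-v[:,2], cy-F*v[:,1]/-v[:,2]]
def ray(n,uv):
    f,cx,cy,o,q=C[n]; F=240/np.tan(np.radians(f/2)); uv=np.atleast_2d(uv)
    d=np.c_[(uv[:,0]-cx)/F,-(uv[:,1]-cy)/F,-np.ones(len(uv))]@R.from_quat(q).as_matrix().T
    return np.array(o),d
def atz(n,uv,z):
    o,d=ray(n,uv); z=np.broadcast_to(z,len(d)); return o+d*((z-o[2])/d[:,2])[:,None]
def tri(uvs,uvt):
    out=[]
    for a,b in zip(np.atleast_2d(uvs),np.atleast_2d(uvt)):
        o1,d1=ray("scene",a);o2,d2=ray("top",b);d1=d1[0];d2=d2[0]
        s=np.linalg.lstsq(np.c_[d1,-d2],o2-o1,rcond=None)[0]
        p,q=o1+s[0]*d1,o2+s[1]*d2; out.append(np.r_[(p+q)/2,np.linalg.norm(p-q)])
    return np.array(out)
def crop(n,box,k,fn,img=None):
    c=imaging.capture(n)["pixels"][:,:,::-1] if img is None else img
    x0,y0,x1,y1=box; cv2.imwrite(fn,cv2.resize(c[y0:y1,x0:x1],None,fx=k,fy=k,interpolation=cv2.INTER_CUBIC))
E
python3 - <<'E'
from h import *
np.set_printoptions(precision=4,suppress=True)
P=[[0,0,0],[0.165,0.55,0.23],[0,0,.3]]
print(proj("top",P),proj("scene",P))
# rest candidates: corners of the large rest base (px) in both
print(atz("top",[[335,279],[393,271],[401,312],[343,322]],.008))
print(atz("top",[[129,291],[173,275],[182,298],[140,316]],.008))
print(atz("scene",[[312,280],[369,320],[350,345],[290,322]],.008))
a=cv2.imread("pics/top0.png");crop(0,(185,180,320,260),5.9,"pics/t_nest.png",a)
crop(0,(320,260,410,330),8,"pics/t_rest.png",a)
b=cv2.imread("pics/scene0.png");l=b[215:275,260:360];s=b[270:350,280,None] if 0 else b[272:352,280:380]
cv2.imwrite("pics/s.png",np.vstack([cv2.resize(l,(500,300),interpolation=2),cv2.resize(s,(500,300),interpolation=2)])) if 0 else cv2.imwrite("pics/s.png",np.hstack([cv2.resize(l,(400,240),interpolation=2),cv2.resize(s[:60+20],(400,320),interpolation=2)[:240]]))
E
```

```text
[[298.6901 502.3686]
 [-43.5694 445.5298]
 [288.7191 587.5952]] [[ 80.8838 419.4666]
 [  2.6155 149.2629]
 [ 14.3162 262.4388]]
[[ 0.455  -0.0683  0.008 ]
 [ 0.4742 -0.1929  0.008 ]
 [ 0.3873 -0.2096  0.008 ]
 [ 0.3642 -0.0864  0.008 ]]
[[0.4222 0.3734 0.008 ]
 [0.4579 0.2808 0.008 ]
 [0.4092 0.2587 0.008 ]
 [0.3697 0.3462 0.008 ]]
[[ 0.4845 -0.0371  0.008 ]
 [ 0.4681 -0.1988  0.008 ]
 [ 0.3936 -0.2127  0.008 ]
 [ 0.3635 -0.0921  0.008 ]]
```

View pics/t_nest.png

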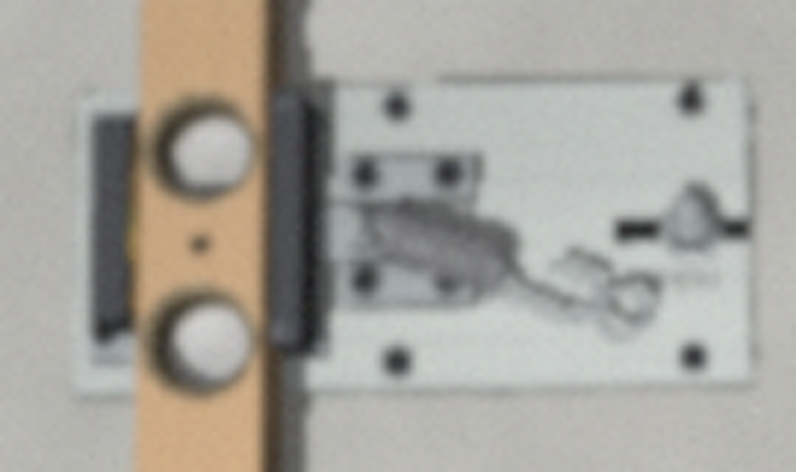

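View pics/t_rest.png

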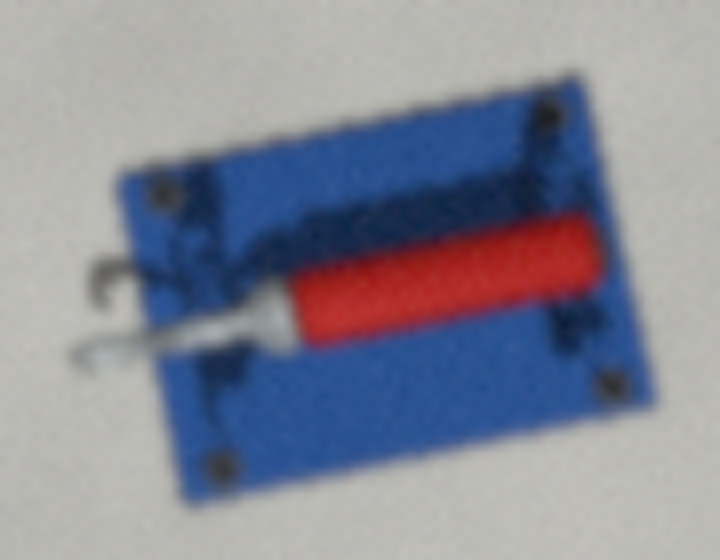

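```bash
python3 - <<'E'
from h import *
from scipy.optimize import least_squares
np.set_printoptions(precision=4,suppress=True)
b=cv2.imread("pics/scene0.png")
cv2.imwrite("pics/s.png",np.vstack([cv2.resize(b[215:272,262:357],(760,456),interpolation=2)]))
cv2.imwrite("pics/s2.png",cv2.resize(b[270:350,280:380],(750,600),interpolation=2))
T=lambda o,k,p: np.array(p)/k+o
pc=T([185,180],5.9,[[78,95],[745,78],[752,382],[80,392]])
rc=T([320,260],8,[[118,178],[580,75],[655,405],[185,505]])
def fit(px,L,W,z):
    # corners order TL(+y,+x) TR(-y,+x) BR(-y,-x) BL(+y,-x)
    q=np.array([[W/2,L/2],[W/2,-L/2],[-W/2,-L/2],[-W/2,L/2]])
    w=atz("top",px,z)[:,:2]
    f=lambda v:((q@np.array([[np.cos(v[2]),np.sin(v[2])],[-np.sin(v[2]),np.cos(v[2])]])+v[:2])-w).ravel()
    s=least_squares(f,[*w.mean(0),0]); return s.x,s.fun.reshape(-1,2),w
for a in (fit(pc,.252,.116,.010),fit(rc,.13,.09,.008)): print(*a,sep="\n")
hp=T([320,260],8,[[603,245],[265,325],[434,284],[90,360]])
print(atz("top",hp,[.055,.055,.055,.055]))
sp=T([185,180],5.9,[[632,300],[692,220],[692,208]])
print(atz("top",sp,[.04,.051,.051]))
E
```

```text
[0.5806 0.1077 0.0385]
[[ 0.002   0.0012]
 [ 0.0014 -0.0022]
 [-0.0006 -0.002 ]
 [-0.0027  0.003 ]]
[[ 0.6317  0.2347]
 [ 0.642  -0.0137]
 [ 0.5281 -0.0185]
 [ 0.5205  0.2283]]
[ 0.4194 -0.1395  0.2252]
[[ 0.0008  0.0018]
 [ 0.0001 -0.0009]
 [-0.0001 -0.0014]
 [-0.0008  0.0005]]
[[ 0.448  -0.0678]
 [ 0.4777 -0.1919]
 [ 0.3902 -0.2115]
 [ 0.3619 -0.0867]]
[[ 0.4312 -0.1909  0.055 ]
 [ 0.4095 -0.1046  0.055 ]
 [ 0.4206 -0.1477  0.055 ]
 [ 0.3999 -0.0601  0.055 ]]
[[0.5535 0.0244 0.04  ]
 [0.5811 0.0031 0.051 ]
 [0.5854 0.0032 0.051 ]]
```

View pics/s.png

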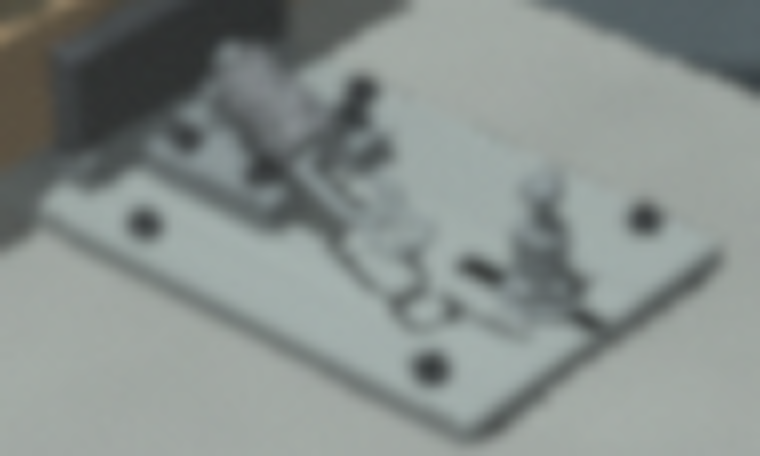

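View pics/s2.png

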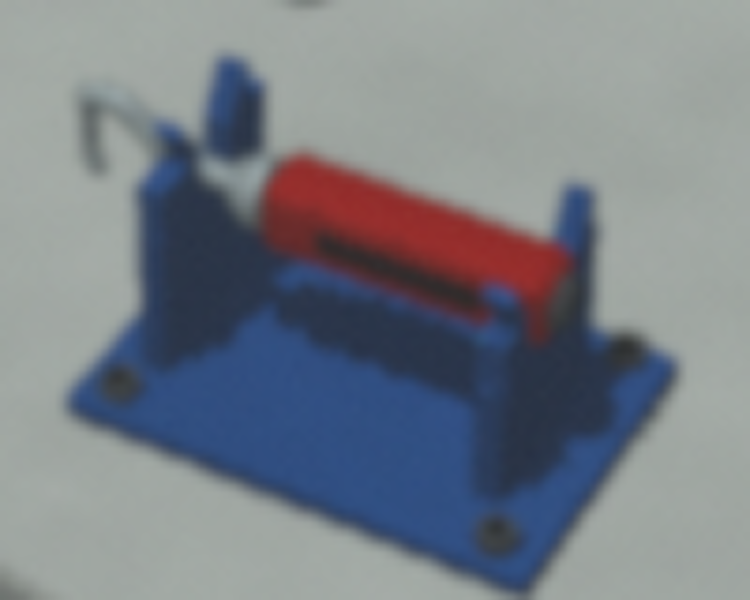

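```bash
cat >> h.py <<'E'
K={"top":0.,"scene":0.}
_p,_r=proj,ray
def _rr(n,uv): 
    f,cx,cy,_,_=C[n];F=240/np.tan(np.radians(f/2));return F,np.array([cx,cy])
def proj(n,p):
    F,c=_rr(n,p);d=(_p(n,p)-c)/F;r2=(d**2).sum(1,keepdims=True);return c+F*d*(1+K[n]*r2)
def ray(n,uv):
    F,c=_rr(n,uv);d=(np.atleast_2d(uv)-c)/F;u=d.copy()
    for _ in range(20):u=d/(1+K[n]*(u**2).sum(1,keepdims=True))
    return _r(n,c+F*u)
E
python3 - <<'E'
import h
from h import *
from scipy.optimize import least_squares
np.set_printoptions(precision=4,suppress=True)
T=lambda o,k,p: np.array(p)/k+o
pc=T([185,180],5.9,[[78,95],[745,78],[752,382],[80,392]])
rc=T([320,260],8,[[118,178],[580,75],[655,405],[185,505]])
ps=T([262,215],8,[[722,255],[475,437],[42,205]])
rs=T([280,270],7.5,[[678,370],[530,590],[70,405]])
def cor(v,L,W,z):
    q=np.array([[W/2,L/2],[W/2,-L/2],[-W/2,-L/2],[-W/2,L/2]]);c,s=np.cos(v[2]),np.sin(v[2])
    return np.c_[q@np.array([[c,s],[-s,c]])+v[:2],np.full(4,z)]
def f(v):
    h.K["top"],h.K["scene"]=v[6:8]
    a=cor(v[:3],.252,.116,.01);b=cor(v[3:6],.13,.09,.008)
    return np.r_[(proj("top",a)-pc).ravel(),(proj("top",b)-rc).ravel(),(proj("scene",b[1:])-rs).ravel(),
     (proj("scene",a[1:3])-ps[:2]).ravel(), v[6:8]*10]
s=least_squares(f,[.58,.108,.04,.42,-.14,.225,0,0]);print(s.x);print(s.fun)
v=s.x;a=v[2];Rm=np.array([[np.cos(a),-np.sin(a)],[np.sin(a),np.cos(a)]])
slot=v[:2]+Rm@[0,-.1];print("slot if centred",slot)
tri=h.tri
pin=tri(T([262,215],8,[[543,185]]),T([185,180],5.9,[[692,212]]));eye=tri(T([262,215],8,[[425,305]]),T([185,180],5.9,[[632,300]]))
for p in(pin,eye):print(p,(p[0,:2]-slot)@Rm)
sp=T([185,180],5.9,[[632,300],[692,212],[692,214],[380,222]])
w=atz("top",sp,[.04,.051,.04,.04]);print(w,(w[:,:2]-slot)@Rm)
hp=T([320,260],8,[[603,245],[265,325],[434,284],[90,360]])
hw=atz("top",hp,.055);print(hw);b=v[5];Rr=np.array([[np.cos(b),-np.sin(b)],[np.sin(b),np.cos(b)]]);print((hw[:,:2]-v[3:5])@Rr)
print(tri(T([280,270],7.5,[[82,88]]),T([320,260],8,[[85,352]])))
E
```

```text
[ 0.5802  0.1067  0.0358  0.4185 -0.1423  0.2254 -0.1036  0.1284]
[ 0.8919 -0.6019  1.547  -0.2338  1.2827  0.6399 -0.2804  1.1475  0.4743
  0.0247  1.5059  0.2685  1.4999  0.0557  0.9921  0.5037  0.2673 -2.1793
 -0.7277 -0.8405 -1.8686 -1.5505 -0.3773 -2.726  -1.5651 -2.4326 -1.0356
  1.2839]
slot if centred [0.5838 0.0068]
[[0.5854 0.0027 0.0459 0.0017]] [ 0.0015 -0.0041]
[[0.5596 0.0251 0.0077 0.0041]] [-0.0235  0.0191]
[[0.5535 0.0244 0.04  ]
 [0.584  0.0031 0.051 ]
 [0.5851 0.0036 0.04  ]
 [0.5805 0.1161 0.04  ]] [[-0.0296  0.0187]
 [ 0.0001 -0.0037]
 [ 0.0012 -0.0032]
 [ 0.0007  0.1094]]
[[ 0.4308 -0.1915  0.055 ]
 [ 0.4092 -0.1048  0.055 ]
 [ 0.4202 -0.148   0.055 ]
 [ 0.3996 -0.0601  0.055 ]]
[[ 0.0009 -0.0507]
 [-0.0008  0.0386]
 [ 0.0003 -0.006 ]
 [-0.0001  0.0843]]
[[ 0.4017 -0.0587  0.0643  0.0002]]
```

```bash
cat >> h.py <<'E'
np.set_printoptions(precision=4,suppress=True)
def to(p,yaw=None,spin=None):
    """increment for grasp point -> p with tool y along local x of yaw"""
    o=telemetry.get_obs();M=R.from_quat(o["orientation"]).as_matrix()
    g=o["ee_pos"]-M[:,2]*0.0187
    d=M.T@(np.array(p)-g)/.15
    s=0
    if yaw is not None:
        cur=np.arctan2(M[1,1],M[0,1]); s=(yaw-cur+np.pi/2)%np.pi-np.pi/2
    print("t",round(float(o["time_s"]),2),"g",g,"yaw",np.arctan2(M[1,1],M[0,1]),"tx..",d,"spin",-s/np.pi,"j6",o["joints"][5],"F",np.array(o["force"]),"z",M[:,2])
E
python3 - <<'E'
from h import *
to([.42,-.148,.055],.2254)
print(R.from_quat(telemetry.get_obs()["orientation"]).as_matrix())
F=proj("scene",[[.5535,.0244,.04],[.5845,.0031,.04],[.5845,.0031,.051]]);print((F-[262,215])*8)
E
```

```text
t 0.1 g [0.1652 0.5502 0.2491] yaw 1.278922976011237 tx.. [-2.9664 -3.9666  1.3009] spin 0.3353467785861453 j6 1.4605513854209544 F [-0.2141 -0.6678 -0.4566] z [-0.0007 -0.0017 -1.    ]
[[-0.9577  0.2877 -0.0007]
 [ 0.2877  0.9577 -0.0017]
 [ 0.0002 -0.0018 -1.    ]]
[[404.8862 220.7047]
 [536.342  203.6291]
 [537.0788 170.7214]]
```

Emit:
move_arm(increments=[[[1,-1,-1,0,0],[1,-1,-1,0,0],[1,-1,-1,0,0],[1,-1,-1,0,0],[1,-1,-1,0,0],[1,-1,-1,0,0]]])

```text
time_s: 0.7
ee_pos: [0.2664, 0.3625, 0.2312]
orientation: [0.147, 0.989, -0.0, -0.0]
force: [-0.1, 0.3, -0.2]
opening: 0.0854
gripper_force: 0.0
```

Emit:
move_arm(increments=[[[1,-1,-1,0,0],[1,-1,-1,0,0],[1,-1,-1,0,0],[1,-1,-1,0,0],[1,-1,-1,0,0],[1,-1,-1,0,0]]])

```text
time_s: 1.3
ee_pos: [0.3673, 0.1771, 0.2312]
orientation: [0.147, 0.989, 0.0, -0.0]
force: [-0.1, 0.5, -0.8]
opening: 0.0852
gripper_force: 0.0
```

Emit:
move_arm(increments=[[[1,-0.97,-1,0,0],[1,-0.97,-1,0,0],[1,-0.97,-1,0,0],[1,-0.97,-1,0,0],[1,-0.97,-1,0,0],[1,-0.97,-1,0,0]]])

```text
time_s: 1.9
ee_pos: [0.4634, -0.0075, 0.2309]
orientation: [0.145, 0.989, 0.001, -0.0]
force: [-0.5, 0.2, -0.5]
opening: 0.0855
gripper_force: 0.0
```

Emit:
move_arm(increments=[[[1,0,-0.97,0.5,0.335],[1,0,-0.97,0.5,0.335],[1,0,-0.97,0.5,0.335],[1,0,-0.97,0.5,0.335],[1,0,-0.97,0.5,0.335],[1,0,-0.97,0.5,0.335],[1,0,-0.97,0.5,0.335],[1,0,-0.97,0.5,0.335],[1,0,-0.97,0.5,0.335],[1,0,-0.97,0.5,0.335]]])

```text
time_s: 2.9
ee_pos: [0.4209, -0.1465, 0.1563]
orientation: [0.621, 0.784, 0.0, -0.0]
force: [-0.1, 0.3, -0.2]
opening: 0.0852
gripper_force: 0.0
```

```bash
python3 - <<'E'
from h import *
to([.42,-.148,.055],.2254)
E
```

```text
t 2.9 g [ 0.4209 -0.1465  0.175 ] yaw 0.2306431782125339 tx.. [-0.0087 -0.0084  0.8001] spin 0.0016689554600730126 j6 0.8624746469340537 F [-0.11    0.2666 -0.2082] z [ 0.      0.0004 -1.    ]
```

Emit:
move_arm(increments=[[[1,-0.01,-0.01,0.3,0],[1,-0.01,-0.01,0.5,0],[1,-0.01,-0.01,0.65,0],[1,-0.01,-0.01,0.75,0],[1,-0.01,-0.01,0.8,0],[1,-0.01,-0.01,0.8,0],[0,-0.01,-0.01,0.8,0],[0,-0.01,-0.01,0.8,0],[0,-0.01,-0.01,0.8,0],[0,-0.01,-0.01,0.8,0],[0,-0.01,-0.01,0.8,0],[0,-0.01,-0.01,0.8,0],[0,-0.01,-0.01,0.8,0],[0,-0.01,-0.01,0.8,0]]], force=100)

```text
time_s: 4.3
ee_pos: [0.4204, -0.1498, 0.0371]
orientation: [0.623, 0.783, 0.0, 0.001]
force: [-0.9, 1.1, 4.3]
opening: 0.0186
gripper_force: 97.6
```

```bash
python3 - <<'E'
from h import *
to([.42,-.148,.055],.2254)
E
```

```text
t 4.3 g [ 0.4204 -0.1497  0.0558] yaw 0.22655985479335747 tx.. [0.0119 0.0001 0.0053] spin 0.00036919324726336964 j6 0.859386490064791 F [-0.885   1.0876  4.3225] z [ 0.0017 -0.0003 -1.    ]
```

Emit:
move_arm(increments=[[[0,0,0,-0.05,0],[0,0,0,-0.15,0],[0,0,0,-0.35,0],[0,0,0,-0.5,0],[0,0,0,-0.55,0],[0,0,0,-0.55,0]]])

```text
time_s: 4.9
ee_pos: [0.4203, -0.15, 0.1197]
orientation: [0.623, 0.783, 0.0, 0.001]
force: [-0.5, -0.3, -2.2]
opening: 0.0185
gripper_force: 98.6
```

Emit:
move_arm(increments=[[[0,0.09,0.25,0,0.02],[0,0.18,0.5,0,0.04],[0,0.26,0.75,0,0.06],[0,0.32,0.9,0,0.06],[0,0.35,1,0,0.06],[0,0.35,1,0,0.06],[0,0.35,1,0.2,0.06],[0,0.35,1,0.35,0.06],[0,0.35,1,0.45,0.06],[0,0.35,1,0.45,0.06],[0,0.35,1,0.45,0.06]]])

```text
time_s: 6.0
ee_pos: [0.5526, -0.0649, 0.0506]
orientation: [0.694, 0.72, -0.001, -0.001]
force: [-0.2, -0.5, -1.7]
opening: 0.0188
gripper_force: 98.9
```

```bash
python3 - <<'E'
from h import *
to([.5567,-.0643,.0645],.0358)
t=imaging.capture("top")["pixels"][:,:,::-1]; s=imaging.capture("scene")["pixels"][:,:,::-1]
cv2.imwrite("pics/t1.png",t);cv2.imwrite("pics/s1.png",s)
a=cv2.resize(t[200:260,240:340],(800,480),interpolation=2)
cv2.imwrite("pics/a1.png",a)
cv2.imwrite("pics/b1.png",cv2.resize(s[215:275,280:360],(800,600),interpolation=2))
E
```

```text
t 6.0 g [ 0.5526 -0.0649  0.0693] yaw 0.03737812458710235 tx.. [0.0029 0.0273 0.0321] spin 0.0005023326577043651 j6 1.302580698874718 F [-0.1947 -0.5226 -1.7256] z [-0.0024  0.0005 -1.    ]
```

View pics/b1.png

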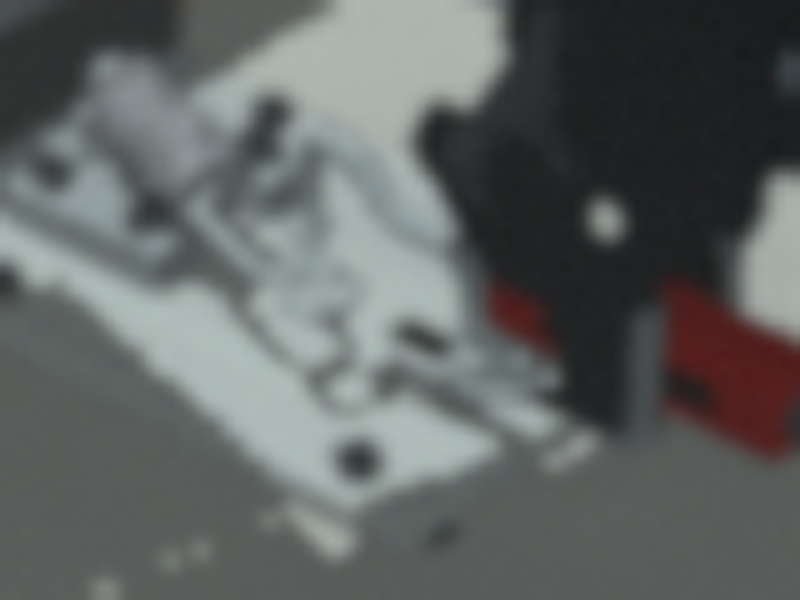

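View pics/a1.png

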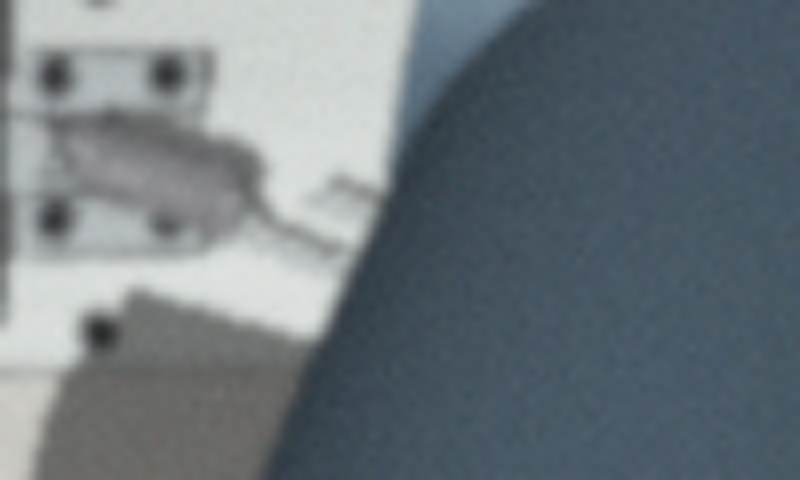

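```bash
python3 - <<'E'
from h import *
o=telemetry.get_obs()
out=[]
for n in("scene0","s1"):
    g=cv2.imread(f"pics/{n}.png")[222:260,296:329].astype(np.float32)
    g=cv2.resize(g,None,fx=12,fy=12,interpolation=2)
    g=np.clip((g-60)*255/(225-60)*1.0,0,255)
    for i in range(0,33,5): g[:8,i*12+6]=(0,0,255)
    for i in range(0,38,5): g[i*12+6,:8]=(0,0,255)
    out.append(g)
cv2.imwrite("pics/ab.png",np.hstack(out))
q=lambda p:(proj("scene",p)-[296,222])*12+6
g=np.array([.5526,-.0649,.0693]);a=.0374;y=np.array([-np.sin(a),np.cos(a),0])
print("tip",q([g+y*.090+[0,0,.012],g+y*.09,g+y*.0877-[0,0,.0145]]))
print("eye",q([[.5535,.0244,.04]]))
E
```

```text
tip [[186.6906  72.0823]
 [186.8211 127.9182]
 [196.5527 198.9748]]
eye [[205.3293 253.057 ]][ WARN:0@0.178] global loadsave.cpp:1063 imwrite_ Unsupported depth image for selected encoder is fallbacked to CV_8U.
```

View pics/ab.png

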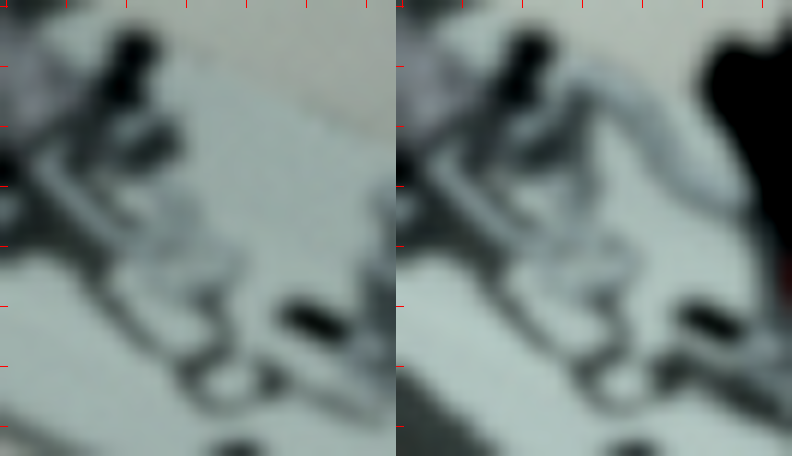

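Emit:
move_arm(increments=[[[0,0,0.025,0,0],[0,0,0.025,0,0],[0,0,0.025,0.03,0],[0,0,0.025,0.06,0],[0,0,0.025,0.09,0],[0,0,0.025,0.12,0],[0,0,0.025,0.12,0],[0,0,0.025,0.12,0]]])

```text
time_s: 6.9
ee_pos: [0.5575, -0.0645, 0.033]
orientation: [0.694, 0.72, -0.0, -0.0]
force: [-0.4, 0.3, -2.5]
opening: 0.0183
gripper_force: 98.9
```

```bash
python3 - <<'E'
from h import *
to([.5563,-.0647,.041],.0374)
E
```

```text
t 6.9 g [ 0.5575 -0.0645  0.0517] yaw 0.03811163421981692 tx.. [-0.0012 -0.0078  0.0712] spin 0.00022652020751444456 j6 1.3044703015344143 F [-0.3689  0.251  -2.4822] z [-0.0007  0.0002 -1.    ]
```

Emit:
move_arm(increments=[[[0,0,-0.005,0.03,0],[0,0,-0.005,0.06,0],[0,0,-0.005,0.07,0],[0,0,-0.005,0.07,0],[0,-0.02,-0.005,0.07,0],[0,-0.04,-0.005,0.07,0],[0,-0.06,-0.005,0.07,0],[0,-0.06,-0.005,0.07,0],[0,-0.06,-0.005,0.07,0]]])

```text
time_s: 7.8
ee_pos: [0.5575, -0.0739, 0.0229]
orientation: [0.694, 0.72, -0.0, 0.0]
force: [0.6, -0.2, -0.7]
opening: 0.0182
gripper_force: 98.9
```

```bash
python3 - <<'E'
from h import *
to([.5563,-.0647,.041],.0374)
s=imaging.capture("scene")["pixels"][:,:,::-1];cv2.imwrite("pics/s2b.png",s)
E
```

```text
t 7.8 g [ 0.5574 -0.0739  0.0416] yaw 0.03780892198745941 tx.. [ 0.0616 -0.0053  0.0039] spin 0.0001301639112862683 j6 1.2885695864701772 F [ 0.6361 -0.2045 -0.7199] z [ 0.0002 -0.0004 -1.    ]
```

Emit:
move_arm(increments=[[[0,-0.02,0,0,0],[0,-0.04,0,0,0],[0,-0.06,0,0,0],[0,-0.06,0,0,0]]])

```text
time_s: 8.25
ee_pos: [0.5579, -0.0821, 0.0227]
orientation: [0.694, 0.72, 0.001, -0.0]
force: [1.3, 5.8, -2.1]
opening: 0.0187
gripper_force: 98.8
```

```bash
python3 - <<'E'
from h import *
to([.5563,-.0647,.041],.0374)
s=imaging.capture("scene")["pixels"][:,:,::-1];cv2.imwrite("pics/s3.png",s)
out=[cv2.resize(cv2.imread(f"pics/{n}.png")[215:262,285:330],None,fx=8.8,fy=8.8,interpolation=2) for n in("s1","s3")]
cv2.imwrite("pics/cmp.png",np.clip((np.hstack(out).astype(float)-40)*1.4,0,255).astype(np.uint8))
a,b,c=[cv2.cvtColor(cv2.imread(f"pics/{n}.png"),6).astype(np.float32)[215:236,285:302] for n in("scene0","s1","s3")]
print(cv2.phaseCorrelate(a,b),cv2.phaseCorrelate(b,c))
E
```

```text
t 8.25 g [ 0.5579 -0.0822  0.0414] yaw 0.038058823944835375 tx.. [ 0.1167 -0.0062  0.0031] spin 0.00020971017489567913 j6 1.2731479505880023 F [ 1.2746  5.7707 -2.1437] z [ 0.0004  0.0016 -1.    ]
((-0.028932764432443747, -0.025480287812390756), 0.9919951657454172) ((0.5380583521385152, 0.06411812293493213), 0.9079976595110364)
```

Emit:
move_arm(increments=[[[0,-0.03,0,0,0],[0,-0.06,0,0,0],[0,-0.09,0,0,0],[0,-0.12,0,0,0],[0,-0.15,0,0,0],[0,-0.17,0,0,0],[0,-0.17,0,0,0],[0,-0.17,0,0,0]]], force=120)

```text
time_s: 9.1
ee_pos: [0.5586, -0.1059, 0.0225]
orientation: [0.693, 0.721, 0.002, -0.002]
force: [1.3, 9.3, -2.1]
opening: 0.0182
gripper_force: 119.5
```

```bash
python3 - <<'E'
from h import *
to([.5563,-.0647,.041],.0374)
E
```

```text
t 9.1 g [ 0.5586 -0.106   0.0412] yaw 0.03890945596579177 tx.. [ 0.2757 -0.0047  0.0027] spin 0.000480474756670623 j6 1.23043909489366 F [ 1.3017  9.3335 -2.1285] z [ 0.0002  0.0047 -1.    ]
```

Emit:
move_arm(increments=[[[0,-0.03,0,0,0],[0,-0.06,0,0,0],[0,-0.09,0,0,0],[0,-0.11,0,0,0],[0,-0.12,0,0,0],[0,-0.12,0,0,0],[0,-0.12,0,0,0],[0,-0.12,0,0,0]]])

```text
time_s: 9.9
ee_pos: [0.5591, -0.1225, 0.0223]
orientation: [0.693, 0.721, 0.003, -0.003]
force: [1.6, 10.9, -2.2]
opening: 0.0179
gripper_force: 119.6
```

```bash
python3 - <<'E'
from h import *
f=[]
for i in range(3):
    c=imaging.capture("scene");o=telemetry.get_obs();f.append(o["force"])
print(np.mean(f,0),np.std(f,0))
to([.5563,-.0647,.041],.0374)
s=c["pixels"][:,:,::-1];cv2.imwrite("pics/s4.png",s)
t=imaging.capture("top")["pixels"][:,:,::-1];cv2.imwrite("pics/t4.png",t)
E
```

```text
[ 2.1994 11.8432 -1.854 ] [0.1506 0.1751 0.4418]
t 10.05 g [ 0.559  -0.1227  0.041 ] yaw 0.03964188480784396 tx.. [ 0.3868 -0.0028  0.0025] spin 0.0007136140980220062 j6 1.2008504055856644 F [ 2.2062 11.9956 -2.478 ] z [-0.0002  0.0072 -1.    ]
```

Emit:
move_arm(increments=[[[0,-0.02,0,0,0],[0,-0.035,0,0,0],[0,-0.038,0.03,0,0],[0,-0.041,0.06,0,0],[0,-0.044,0.09,0,0],[0,-0.047,0.12,0,0],[0,-0.05,0.15,0,0],[0,-0.05,0.17,0,0],[0,-0.05,0.18,0,0],[0,-0.05,0.18,0,0],[0,-0.05,0.18,0,0]]])

```text
time_s: 11.2
ee_pos: [0.5851, -0.1282, 0.0218]
orientation: [0.693, 0.721, 0.002, -0.004]
force: [-0.4, 12.6, -0.4]
opening: 0.0179
gripper_force: 119.8
```

```bash
cat > st.py <<'E'
from h import *
f=[]
for i in range(3):
    c=imaging.capture("scene");o=telemetry.get_obs();f.append(o["force"])
print(np.mean(f,0),o["wrist_torque"])
to([.5563,-.0647,.041],.0374)
g=o["ee_pos"];a=.039;e=np.array([g[0]-.094*np.sin(a),g[1]+.094*np.cos(a)]);d=e-np.array([.5847,.003])
n=.037;print("eye",e,"eye-pin nest",d[0]*np.cos(n)+d[1]*np.sin(n),-d[0]*np.sin(n)+d[1]*np.cos(n))
E
python3 st.py
```

```text
[-0.014  12.441  -1.3785] [ 2.4463  0.0444 -0.0719]
t 11.35 g [ 0.5851 -0.1284  0.0405] yaw 0.04052049489673614 tx.. [ 0.432  -0.175   0.0008] spin 0.000993284375417151 j6 1.2049794989973375 F [-0.026  12.8045 -1.4755] z [-0.0025  0.0083 -1.    ]
eye [ 0.5814 -0.0343] eye-pin nest -0.004640470881572573 -0.03715062154398267
```

Emit:
move_arm(increments=[[[0,0,0.015,0,0],[0,0,0.03,0,0],[0,0,0.03,0,0],[0,0,0.03,0,0]]])

```text
time_s: 11.75
ee_pos: [0.5895, -0.128, 0.0218]
orientation: [0.693, 0.721, 0.002, -0.004]
force: [0.1, 13.0, -1.7]
opening: 0.0181
gripper_force: 119.8
```

```bash
python3 st.py
```

```text
[-0.0813 12.7676 -1.0594] [ 2.368   0.0421 -0.0017]
t 11.9 g [ 0.5895 -0.1282  0.0405] yaw 0.04058854630231488 tx.. [ 0.4318 -0.204   0.0006] spin 0.0010149458105816055 j6 1.2075684939454785 F [-0.5741 12.5273 -1.0103] z [-0.0028  0.0083 -1.    ]
eye [ 0.5858 -0.0341] eye-pin nest -0.00029289320201549983 -0.03710454028098019
```

Emit:
move_arm(increments=[[[0,0,0.01,0,0],[0,0,0.02,0,0],[0,0,0.02,0,0]]])

```text
time_s: 12.2
ee_pos: [0.5925, -0.1279, 0.0217]
orientation: [0.693, 0.721, 0.002, -0.004]
force: [-0.6, 12.5, 0.4]
opening: 0.018
gripper_force: 119.8
```

```bash
python3 st.py
```

```text
[-1.0286 12.6855 -1.3079] [ 2.388   0.0681 -0.0135]
t 12.35 g [ 0.5924 -0.128   0.0404] yaw 0.04072416643087663 tx.. [ 0.4314 -0.223   0.0003] spin 0.001058115038268353 j6 1.209264193562875 F [-1.1577 11.7319 -1.825 ] z [-0.0031  0.0083 -1.    ]
eye [ 0.5886 -0.0339] eye-pin nest 0.0025658701119902006 -0.03702963116738899
```

Emit:
move_arm(increments=[[[0,0,0.01,0,0],[0,0,0.02,0,0],[0,0,0.02,0,0]]])

```text
time_s: 12.65
ee_pos: [0.5953, -0.1277, 0.0217]
orientation: [0.693, 0.721, 0.002, -0.004]
force: [-1.0, 12.7, -0.6]
opening: 0.018
gripper_force: 119.8
```

```bash
python3 st.py
```

```text
[-0.6835 12.0227 -0.4587] [2.3789 0.1685 0.0276]
t 12.8 g [ 0.5952 -0.1279  0.0404] yaw 0.040765213475668804 tx.. [ 0.4315 -0.2421  0.0002] spin 0.0010711807184242818 j6 1.2108899507673678 F [-1.1556 11.9035  0.7869] z [-0.0033  0.0084 -1.    ]
eye [ 0.5915 -0.0338] eye-pin nest 0.005430649280180414 -0.03703135978386968
```

Emit:
move_arm(increments=[[[0,0,0.01,0,0],[0,0,0.02,0,0],[0,0,0.02,0,0]]])

```text
time_s: 13.1
ee_pos: [0.5976, -0.1275, 0.0215]
orientation: [0.692, 0.721, 0.001, -0.005]
force: [-1.3, 13.0, -0.5]
opening: 0.018
gripper_force: 119.9
```

```bash
python3 st.py; python3 - <<'E'
from h import *
s=imaging.capture("scene")["pixels"];cv2.imwrite("pics/s5.png",s[:,:,::-1])
t=imaging.capture("top")["pixels"][:,:,::-1];cv2.imwrite("pics/t5.png",t)
print(proj("scene",[[.5847,.003,.04],[.5847,.003,.051],[.5915,-.0338,.04]]),proj("top",[[.5847,.003,.04],[.5915,-.0338,.04]]))
E
```

```text
[-1.7239 12.4876 -1.0513] [2.4565 0.3796 0.1079]
t 13.25 g [ 0.5977 -0.1277  0.0402] yaw 0.04099285981350926 tx.. [ 0.4308 -0.2586 -0.0003] spin 0.0011436427983124667 j6 1.2124203385589822 F [-2.2382 12.7345 -1.3504] z [-0.0044  0.0084 -1.    ]
eye [ 0.594  -0.0336] eye-pin nest 0.007899514091024792 -0.036899433909636944
[[329.1354 240.4336]
 [329.228  236.3203]
 [343.8128 245.4778]] [[302.5634 216.4742]
 [319.9547 213.5868]]
```

Emit:
move_arm(increments=[[[0,0,-0.02,0,0],[0,0,-0.03,0,0],[0,0.02,-0.03,0,0],[0,0.04,-0.03,0,0],[0,0.06,-0.03,0,0],[0,0.08,-0.03,0,0],[0,0.08,-0.03,0,0],[0,0.08,-0.03,0,0]]])

```text
time_s: 14.15
ee_pos: [0.5935, -0.1166, 0.0219]
orientation: [0.693, 0.721, 0.001, -0.003]
force: [0.1, 10.8, -0.4]
opening: 0.0181
gripper_force: 119.8
```

```bash
python3 st.py
```

```text
[-0.717  10.3004 -0.933 ] [2.0219 0.1337 0.05  ]
t 14.3 g [ 0.5935 -0.1168  0.0406] yaw 0.04031454695907667 tx.. [ 0.3571 -0.2341  0.0003] spin 0.0009277291108210432 j6 1.2286981968347386 F [-0.2686 10.539  -0.9173] z [-0.0028  0.0066 -1.    ]
eye [ 0.5898 -0.0228] eye-pin nest 0.00417120040060425 -0.02592259971517773
```

Emit:
move_arm(increments=[[[0,0.02,0,0,0],[0,0.04,0,0,0],[0,0.05,0,0,0],[0,0.06,0,0,0],[0,0.07,0,0,0],[0,0.07,0,0,0]]])

```text
time_s: 14.9
ee_pos: [0.5934, -0.1071, 0.0221]
orientation: [0.693, 0.721, 0.001, -0.002]
force: [-1.0, 8.7, -0.2]
opening: 0.0181
gripper_force: 119.8
```

```bash
python3 st.py
```

```text
[-0.8071  8.2131 -0.4927] [1.6145 0.1885 0.0395]
t 15.05 g [ 0.5934 -0.1072  0.0408] yaw 0.03986997316403731 tx.. [ 0.2932 -0.2356  0.0004] spin 0.000786216876721765 j6 1.2450832086009702 F [-0.7084  8.5706 -0.2991] z [-0.0025  0.0047 -1.    ]
eye [ 0.5897 -0.0132] eye-pin nest 0.004356532192892728 -0.016393023109290365
```

Emit:
move_arm(increments=[[[0,0.01,0,0,0],[0,0.02,0,0,0],[0,0.02,0,0,0]]])

```text
time_s: 15.35
ee_pos: [0.5936, -0.1065, 0.0224]
orientation: [0.693, 0.721, -0.001, -0.001]
force: [-2.0, 2.5, -0.9]
opening: 0.0182
gripper_force: 119.8
```

```bash
python3 st.py
```

```text
[-2.7869  3.5394 -1.2151] [0.7309 0.5041 0.2356]
t 15.5 g [ 0.5937 -0.1065  0.0411] yaw 0.03833216037158675 tx.. [ 0.288  -0.2388  0.0013] spin 0.00029671586178484457 j6 1.2498569193288458 F [-3.6628  4.0256 -1.9738] z [-0.0017  0.0005 -1.    ]
eye [ 0.5901 -0.0126] eye-pin nest 0.004773573010922277 -0.015741453621585227
```

Emit:
move_arm(increments=[[[0,0.01,0,0,0],[0,0.02,0,0,0],[0,0.02,0,0,0]]])

```text
time_s: 15.8
ee_pos: [0.595, -0.1042, 0.023]
orientation: [0.694, 0.72, -0.0, 0.001]
force: [-0.4, 0.3, -2.1]
opening: 0.0181
gripper_force: 119.7
```

```bash
python3 st.py
```

```text
[-1.0528  0.0796 -2.3212] [-0.0254  0.2451  0.0881]
t 15.95 g [ 0.595  -0.1041  0.0416] yaw 0.03766485786926062 tx.. [ 0.2725 -0.2476  0.0039] spin 8.430687821921006e-05 j6 1.255079098904982 F [-0.4972  0.2148 -2.2454] z [ 0.0008 -0.0007 -1.    ]
eye [ 0.5913 -0.0102] eye-pin nest 0.0061098383930027434 -0.013468012866622248
```

Emit:
move_arm(increments=[[[0,0.005,-0.008,0,0],[0,0.01,-0.015,0,0],[0,0.01,-0.015,0,0],[0,0.01,-0.015,0,0]]])

```text
time_s: 16.35
ee_pos: [0.5925, -0.1023, 0.023]
orientation: [0.694, 0.72, 0.0, 0.0]
force: [0.4, 0.1, -2.5]
opening: 0.0181
gripper_force: 119.7
```

```bash
python3 st.py
```

```text
[ 0.1183  0.4669 -2.0806] [ 0.0493  0.0264 -0.0381]
t 16.5 g [ 0.5924 -0.1023  0.0416] yaw 0.03804860044061221 tx.. [ 0.2597 -0.231   0.0036] spin 0.00020645593242999452 j6 1.2562001721433633 F [-0.1162  0.7321 -1.7272] z [ 0.0003 -0.     -1.    ]
eye [ 0.5887 -0.0084] eye-pin nest 0.003617493629605842 -0.01152617104431264
```

Emit:
move_arm(increments=[[[0,0,0,0,0],[0,0,0,0,0],[0,0,0,0,0],[0,0,0,0,0],[0,0,0,-0.03,0],[0,0,0,-0.06,0],[0,0,0,-0.09,0],[0,0,0,-0.12,0],[0,0,0,-0.15,0]]])

```text
time_s: 17.4
ee_pos: [0.5924, -0.1023, 0.0459]
orientation: [0.694, 0.72, 0.0, 0.0]
force: [-0.1, -0.9, -1.3]
opening: 0.0178
gripper_force: 119.7
```

```bash
python3 st.py
```

```text
[-0.1355  0.363  -1.2646] [-0.0736  0.0067  0.024 ]
t 17.55 g [ 0.5927 -0.1024  0.0645] yaw 0.03811370374925291 tx.. [ 0.2601 -0.233   0.1566] spin 0.00022717895919361505 j6 1.2561867975723373 F [-0.5297  0.4018 -1.6207] z [ 0.0011 -0.0002 -1.    ]
eye [ 0.589  -0.0084] eye-pin nest 0.0039200466658219505 -0.011583735270577053
```

Emit:
move_arm(increments=[[[0,0,0,-0.2,0],[0,0,0,-0.4,0],[0,0,0,-0.5,0],[0,-0.07,-0.25,-0.5,-0.02],[0,-0.14,-0.5,-0.5,-0.04],[0,-0.2,-0.7,-0.5,-0.06],[0,-0.25,-0.85,-0.5,-0.06],[0,-0.27,-1,-0.5,-0.06],[0,-0.27,-1,-0.5,-0.06],[0,-0.27,-1,-0.5,-0.06]]])

```text
time_s: 18.55
ee_pos: [0.4438, -0.1485, 0.1204]
orientation: [0.623, 0.782, 0.0, 0.0]
force: [1.0, -0.1, -1.7]
opening: 0.0181
gripper_force: 119.7
```

```bash
python3 - <<'E'
from h import *
to([.4204,-.1497,.0558],.2266)
E
```

```text
t 18.55 g [ 0.4438 -0.1485  0.1391] yaw 0.22592029624324644 tx.. [ 0.0272 -0.1539  0.5551] spin -0.00021635642545094472 j6 0.8860227694731939 F [ 1.0329 -0.1372 -1.6504] z [ 0.0005  0.0001 -1.    ]
```

Emit:
move_arm(increments=[[[0,0.027,-0.154,0,0],[0,0.027,-0.154,0,0],[0,0.027,-0.154,0,0]]])

```text
time_s: 18.85
ee_pos: [0.4213, -0.1497, 0.1204]
orientation: [0.623, 0.783, 0.0, 0.0]
force: [-0.3, 0.0, -1.5]
opening: 0.0182
gripper_force: 119.7
```

```bash
python3 - <<'E'
from h import *
to([.4204,-.1497,.0558],.2266)
E
```

```text
t 18.85 g [ 0.4213 -0.1497  0.1391] yaw 0.22686358627525133 tx.. [ 0.0014 -0.0062  0.5551] spin 8.39021172748696e-05 j6 0.8601911682172774 F [-0.2811  0.0118 -1.5478] z [ 0.0009 -0.     -1.    ]
```

Emit:
move_arm(increments=[[[0,0,-0.006,0.1,0],[0,0,-0.006,0.2,0],[0,0,-0.006,0.3,0],[0,0,-0.006,0.38,0],[0,0,-0.006,0.44,0],[0,0,-0.006,0.49,0],[0,0,-0.006,0.53,0],[0,0,-0.006,0.55,0],[0,0,-0.006,0.55,0]]])

```text
time_s: 19.75
ee_pos: [0.4202, -0.1499, 0.0378]
orientation: [0.623, 0.783, 0.0, 0.0]
force: [1.7, -0.3, -2.7]
opening: 0.018
gripper_force: 119.7
```

```bash
python3 - <<'E'
from h import *
to([.4204,-.1497,.0558],.2266);print(telemetry.get_obs()["wrist_torque"])
E
```

```text
t 19.75 g [ 0.4202 -0.1499  0.0565] yaw 0.2267006482960939 tx.. [0.0013 0.0017 0.0044] spin 3.203734767424436e-05 j6 0.8585414558045488 F [ 1.6509 -0.3103 -2.6514] z [ 0.001   0.0002 -1.    ]
[ 0.0756 -0.2547 -0.0006]
```

Emit:
move_arm(increments=[[[0,0,0,0.005,0],[0,0,0,0.005,0],[0.3,0,0,0.005,0],[0.5,0,0,0.005,0],[1,0,0,0.005,0],[1,0,0,0.005,0],[1,0,0,0.005,0],[1,0,0,0.005,0],[1,0,0,0.005,0],[1,0,0,-0.1,0],[1,0,0,-0.3,0],[1,0,0,-0.6,0],[1,0,0,-1,0],[1,0,0,-1,0],[1,0,0,-1,0]]])

```text
time_s: 21.25
ee_pos: [0.4214, -0.1508, 0.1899]
orientation: [0.623, 0.783, 0.001, 0.003]
force: [1.1, -0.1, -0.9]
opening: 0.0855
gripper_force: 0.0
```

Emit:
move_arm(increments=[[[1,-1,-0.3,0,0],[1,-1,-0.3,0,0],[1,-1,-0.3,0,0],[1,-1,-0.3,0,0],[1,-1,-0.3,0,0],[1,-1,-0.3,0,0]]])

```text
time_s: 21.85
ee_pos: [0.4085, -0.3045, 0.1861]
orientation: [0.623, 0.783, 0.0, -0.002]
force: [-0.4, 0.8, 0.9]
opening: 0.0853
gripper_force: 0.0
```

```bash
python3 - <<'E'
from h import *
t=imaging.capture("top")["pixels"][:,:,::-1];s=imaging.capture("scene")["pixels"][:,:,::-1]
r1=cv2.resize(t[185:255,215:325],(400,255),interpolation=2);r2=cv2.resize(t[260:330,320,None] if 0 else t[260:330,310:420],(400,255),interpolation=2)
r3=cv2.resize(s[215:275,262:357],(400,255),interpolation=2);r4=cv2.resize(s[270:350,275:400],(400,255),interpolation=2)
cv2.imwrite("pics/fin.png",np.vstack([np.hstack([r1,r2]),np.hstack([r3,r4])]))
o=telemetry.get_obs();print(o["time_s"],o["ee_pos"])
E
```

```text
21.95 [ 0.4091 -0.3042  0.187 ]
```

View pics/fin.png

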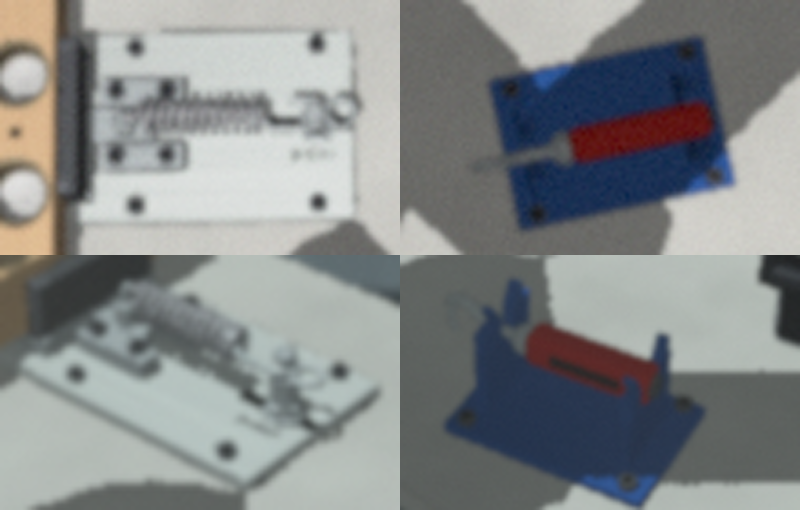

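The last picture shows the stretched spring hooked on the pin, with its eye beyond it (top-left panel, about (345,105)), and the puller seated in both forks of its rest (right panels).

```bash
python3 -c "
from workcell import sign_off
print(sign_off())"
```

```text
the job is handed in; nothing more can be done
None
```

The spring is hooked on the anchor pin with the jaw shut on the block, the puller is back on its rest, and I handed the job in at about 22 s; the hand-in returned no verdict.

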